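# Seat a phone board in its clamp and lock the two-stage lever

## Robot

A 7-joint arm with a two-finger parallel gripper is mounted at the origin on a cart in front of the work surface, level with it; the furniture and walls round the work are solid. World frame = base frame: x ahead of the robot, y to its left, z up, the work surface at z = 0. Lengths are in m, angles in rad, forces in N, time in s.
With the tool pointing down it reaches from about 0.4 to 0.875 m from the base axis. Payload 19.3 kg.
Tool frame: the origin (TCP) lies midway between the tips of the shut fingers; the grasp point (between the pads) lies 19 mm behind it; z points along the fingers, y is the line along which they close (so a half turn about z gives the same grasp; the last joint's range is limited). The gripper opens to 85 mm and grips with 20 to 120 N. Pads are 22 mm wide; open, the fingers measure 114 mm over their backs; the gripper's body (76 mm by 85 mm) begins 54 mm behind the grasp point. The pads swing forward as they close: fully open they stand 13 mm farther back than shut.
Start: joints at [1.145, 0.521, -0.036, 1.599, 0.021, 1.021, -0.113], TCP at [0.218, -0.586, 0.231] pointing down, gripper open.
Joint ranges: [-2.91, 2.91], [-0.3, 2.13], [-1.5, 1.42], [0.17, 2.43], [-1.26, 4.41], [0.16, 1.93], [-2.52, 2.52]. Speed limits (rad/s): [1.89, 1.89, 2.39, 2.39, 3.01, 3.01, 3.01].

## Interface

Orientations are given as [roll, pitch, yaw] about the fixed x, y, z axes, in that order (R = Rz(yaw) Ry(pitch) Rx(roll)).
In Python, from workcell import * gives the robot as it stands.
- The arm moves only by the shell command python3 -m creep 'ROWS' [FORCE]. ROWS is JSON, a list that holds one entry, the list of rows, each a list of 7 numbers: the closure, from -1 (fully open) to 1 (shut), then the shift along the tool's x, y, z in m, then the turn, a rotation vector about the tool's x, y, z in degrees. A call has 1 to 10 rows; each row shifts and turns the commanded pose from where the row before left it, along the tool's axes as they then stand; what a row does not reach is not made up. A row lasts 1/10 s, in which the tool goes at most 50 mm and 8.59 degrees, less where a joint would pass 70% of its speed; a pose out of reach is approached as far as the arm can. A call is refused whole if a number of a shift passes 0.05 or a number of a turn 8.59, either way. A call with a gripper value outside its range is refused whole. The fingers move at their own pace and stop on an object; FORCE is the grip in N (left out, the last holds). Time passes only in rows, so rows that do not move let the fingers close. It gives the time, the measured TCP pose, the force, the opening and the grip force at its end, in the units of the state.
- observe(): the state, without advancing time (a new reading comes with each control period).
- grab_frame(name): name is "scene" or "top" or "wrist"; returns a dict with "image" (400x640x3 uint8, red, green, blue), "range_z" (400x640 float32, m along the optical axis (not along the pixel's ray), 0 where there is no reading), "fx", "fy", "cx", "cy" (pixels), "R" (3x3) and "t" (3): a world point X has camera coordinates R X + t; the wrist camera has in their place "T_tool_cam" (4x4, takes a point from camera to tool coordinates, whose origin is the TCP and whose axes are the flange's). Camera axes: x right, y down, z forward; pixel columns grow to the right and rows downward; lengths in m; the calibration is good to about 2 mm. The wrist camera is an equidistant fisheye: a pixel r from the principal point sees the ray r / f radians off the axis. A picture is of the moment at which its call begins: read the wrist's pose just before it.
- job_done(): hands the job in; it is judged then, once.
Trained networks look in a picture, given as the dict that the camera call returned (one of the last four; its "shot" number tells which), for a name from the list of things; names that differ only in an ending like _2 or _b are one class to them, and where a whole thing is asked for, a point or a joint stands for the part that bears it (a point fixed in the world has none). Each returns a list of dicts, best first, with "confidence" (0 to 1); they miss things now and then, are a little off and sometimes report something else, mostly with a low value. They report only what shows in the picture. A call takes as long as a camera call. They do not tell look-alikes from the thing itself.
- find_in(picture, thing): "extent" ([centre column, centre row, width, height] in pixels, round what is visible of it).
- outline_of(picture, thing): "region" (400x640 bool, what is visible of it) and "extent" ([centre column, centre row, width, height] in pixels, round what is visible of it).
- tip_of(picture, thing): "position" ([column, row] in pixels: a listed point, or the origin of a listed thing).
The state is a dict: "clock": time; "qpos": joint angles; "qd": joint speeds; "joint_efforts": joint torques, N m; "position": TCP position; "tool_rot": TCP orientation; "force": force on the tool from outside, world axes, zero at the start; "moment": the same for the moment, N m; "grip_width": finger opening in m; "finger_force": force on a finger pad.
Only numpy, scipy, OpenCV 4.12 (cv2) and the standard library are available. Lean on these libraries where they do the work, as an engineer would, in place of code of your own. Each camera call takes 0.05 s, during which the arm holds its last target. There are 200 camera calls.

## Task

A phone logic board lies in the board clamp on the desk but is not fully in. Push the board with the fingertips fully home against the end stop of its channel, then push the clamp's lever past its first click to its second stop, so that the board is locked. Only push: do not pick up the board, and leave the small things round about where they stand.

Things in the scene. Friction and masses are not known exactly. Their poses are not given: they have to be found in the camera images.
- clamp: The clamp holding the board: aluminium plate 12 mm high fixed to the desk, spanning x -65..+47, y -88.5..+46.5 mm in its own axes; origin on the desk surface. The board's channel runs along x on y = 0, open mouth to -x. Fixed jaw at y +26.5 mm, x -22..+22, top 34 mm above the desk. From x = -31 mm back to -65 the plate is bare. The lever stands on the -y side.
- clamp_stop (a point): Middle of the face of the clamp's end stop (faces the mouth), at x = +22, y = 0 mm in the clamp's axes, 28 mm above the desk; the stop's top is 34 mm above the desk. Two black ledges at y = +-17 mm, 7 mm wide, x -31..+22, top 22 mm above the desk, carry the board.
- board: Dark phone logic board: 58 mm along its x (the channel's direction), 50 mm wide, sheet 2 mm thick with chips up to 8 mm, about 30 g, loose on the ledges; underside 22 mm above the desk. Origin: centre of underside. Starts 10-18 mm short of home, near end out of the mouth. Home: origin at x = -7 mm in the clamp's axes, near end at x = -36. Slides easily, about 1.5 mm side play.
- clamp_lever (a joint): The clamp's lever, rad, vertical axis, grows counterclockwise seen from above: 0 open, 0.785 first click, 1.571 second stop (locked). Needs up to 8 N at the knob to leave open or the first click; tips over at 0.39 and 1.18 and is then drawn to the next detent, where it stays when let go. Locking moves the jaw 7 mm and its sprung pad presses the board with 3 to 4 N.
- clamp_knob (a point): On the axis of the clamp's upright black lever knob, radius 8 mm, 45 to 91 mm above the desk; this point is 70 mm above the desk, 60 mm from the pivot. In the clamp's axes it lies from the pivot towards (-x, -y) at 45 deg when open, -y at the first click, (+x, -y) at 45 deg when locked. Push it along this arc from its trailing side.
- clamp_pivot (a point): Pivot of the clamp's lever, at x = 0, y = -65 mm in the clamp's axes, 40 mm above the desk, over a dark fan-shaped plate that reaches 50 mm from it on the -y side. Hub top 53 mm, flat lever bar top 47 mm above the desk.
- clamp_pad: Black rubber pad of the clamp's moving jaw, 40 x 6 x 16 mm, sprung. Its origin coincides with the clamp's when the lever is open; the pad itself is then at y -32.5..-26.5, x -20..+20 mm.
- nozzle: Bystander: steel hot-air nozzle standing on the desk, 28 x 34 x 46 mm; origin at the centre of its underside.
- jar: Bystander: white jar with black lid, 42 mm wide, 46 mm high; origin at the centre of its underside.
- loupe: Bystander: black eye loupe, 35 mm wide, 28 mm high; origin at the centre of its underside.
- tape: Bystander: blue roll of tape lying flat, 55 mm wide, 19 mm high; origin at the centre of its underside.
Not all that is in view belongs to the job. What is shaped like the board but yellow is not meant.

How it is judged:
On the way, in this order (a step that is already met when the one before it is completed fails the run):
1. the board is home against the end stop (within 4 mm) while the lever is still open (x of board in the frame of clamp above -0.011 m and value of joint clamp_lever below 0.4 rad), for 0.2 s.
2. the lever has reached its second stop (within 0.08 rad) (value of joint clamp_lever above 1.49 rad), for 0.2 s.
At the end, for the whole second after the job is handed in: The lever rests at its second stop (above 1.49 rad), the board lies on the ledges within 4 mm of the end stop, at rest and pressed by the pad with more than 1 N, and the nozzle, jar, loupe and tape roll are within 25 mm of where they stood (value of joint clamp_lever above 1.49 rad and x of board in the frame of clamp above -0.011 m and z of board in the frame of clamp below 0.026 m and contact force between clamp_pad and board above 1 N and linear speed of board below 0.01 m/s and not (distance of any of nozzle, jar, loupe, tape from where it was at the start of the episode above 0.025 m)); the robot touches nothing.
It fails at once if the board is lifted more than 8 mm or tipped (z of board in the frame of clamp above 0.03 m or angle between board's own z axis and vertical above 0.3 rad).
It fails at once if a bystander is shifted more than 25 mm (distance of any of nozzle, jar, loupe, tape from where it was at the start of the episode above 0.025 m).
It also fails if it takes over 40 s, if anything falls off the work surface, if the arm or the gripper's body presses on something with over 40 N, if the wrist force passes 120 N, or if a joint passes its speed limit or range.

## Working session

There is one attempt and no reset: what is moved stays moved. The work goes in short steps, Python scripts to look and compute and a shell command to move; the robot and the scene stay as the last step left them, time stands still between calls to the robot, and variables do not carry over. Pictures are saved under pics/ and viewed, at most 10 in all, crops included, and the job is handed in when it is done.

```bash
mkdir -p pics; cat > h.py <<'E'
from workcell import *
import numpy as np, cv2
def w(p,u,v,z=None):
    """world point of pixel; z given: ray-plane intersection, else depth"""
    d=np.array([(u-p['cx'])/p['fx'],(v-p['cy'])/p['fy'],1.0]); R=np.array(p['R']);t=np.array(p['t'])
    o=-R.T@t; r=R.T@d
    if z is not None: return o+r*(z-o[2])/r[2]
    D=p['range_z'][int(round(v)),int(round(u))]
    return o+r*D
def save(p,n): cv2.imwrite('pics/'+n,cv2.cvtColor(p['image'],cv2.COLOR_RGB2BGR))
E
python3 - <<'E'
from h import *
s=observe(); print(s['position'],s['tool_rot'],s['clock'],s['grip_width'])
Z={'clamp_stop':.028,'board':.022,'clamp_knob':.07,'clamp_pivot':.04,'clamp':0,'nozzle':0,'jar':0,'loupe':0,'tape':0}
for c in ('top','scene'):
    p=grab_frame(c); save(p,c+'1.png')
    for n,z in Z.items():
        for r in tip_of(p,n)[:2]:
            u,v=r['position']; print(c,n,round(r['confidence'],2),np.round([u,v]),np.round(w(p,u,v,z),3))
E
```

```text
[ 0.21755143 -0.58557348  0.23072367] [-3.14049187e+00  7.69177429e-05  3.55770485e-01] 0.0 0.08556698929248684
top clamp_stop 0.94 [354. 224.] [ 0.475 -0.227  0.028]
top board 0.91 [281. 241.] [ 0.438 -0.047  0.022]
top board 0.78 [346. 234.] [ 0.451 -0.207  0.022]
top clamp_knob 0.54 [381. 267.] [ 0.37  -0.282  0.07 ]
top clamp_pivot 0.62 [373. 242.] [ 0.43  -0.271  0.04 ]
top clamp 0.7 [348. 230.] [ 0.462 -0.213  0.   ]
top nozzle 0.6 [344. 233.] [ 0.456 -0.203  0.   ]
top nozzle 0.54 [343. 228.] [ 0.467 -0.202  0.   ]
top jar 0.83 [400. 151.] [ 0.667 -0.356  0.   ]
top jar 0.41 [344. 232.] [ 0.459 -0.203  0.   ]
top loupe 0.4 [284. 174.] [ 0.611 -0.052  0.   ]
top tape 0.75 [251. 183.] [0.591 0.032 0.   ]
scene clamp_stop 0.82 [367. 228.] [ 0.481 -0.227  0.028]
scene clamp_stop 0.57 [426. 252.] [ 0.384 -0.3    0.028]
scene board 0.96 [288. 292.] [ 0.437 -0.036  0.022]
scene board 0.92 [367. 248.] [ 0.446 -0.207  0.022]
scene clamp_knob 0.78 [424. 251.] [ 0.376 -0.282  0.07 ]
scene clamp_pivot 0.92 [398. 235.] [ 0.436 -0.268  0.04 ]
scene clamp_pivot 0.4 [364. 248.] [ 0.442 -0.198  0.04 ]
scene clamp 0.46 [368. 226.] [ 0.494 -0.239  0.   ]
scene nozzle 0.69 [289. 167.] [ 0.694 -0.159  0.   ]
scene jar 0.6 [375. 142.] [ 0.666 -0.357  0.   ]
scene jar 0.34 [364. 246.] [ 0.459 -0.211  0.   ]
scene loupe 0.52 [261. 218.] [ 0.609 -0.057  0.   ]
```

```bash
python3 - <<'E'
import cv2
a=cv2.imread('pics/top1.png')[120:300,220:440]; b=cv2.imread('pics/scene1.png')[120:330,220:460]
cv2.imwrite('pics/c1.png',cv2.resize(a,None,fx=3.3,fy=3.3,interpolation=2));cv2.imwrite('pics/c2.png',cv2.resize(b,None,fx=2.8,fy=2.8,interpolation=2))
E
```

```text
(no output)
```

View pics/c1.png

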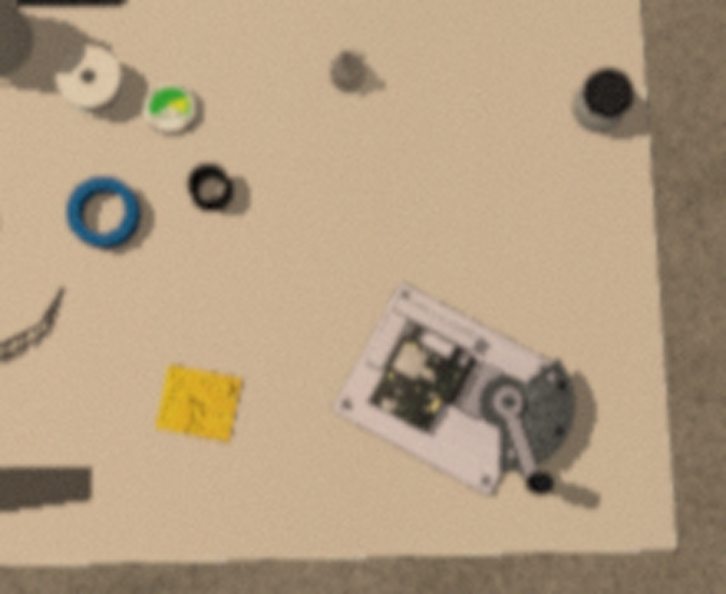

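View pics/c2.png

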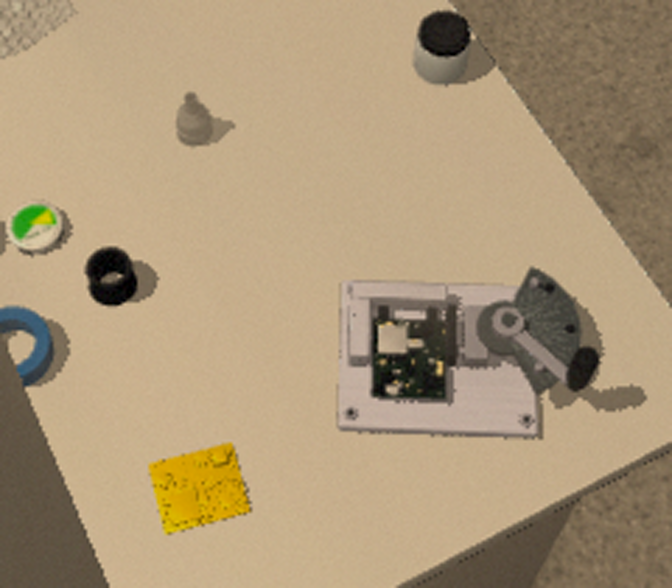

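The pictures show the real board (dark) in the clamp at about (420,380) in the top crop. The yellow one is a decoy. The mouth faces the robot, and clamp x points at about -30° in the world. The knob is at (540,482), so the lever is open. The networks' points agree with this geometry: pivot (0.433,-0.270), stop (0.478,-0.227), knob (0.373,-0.282). Next I'll turn the tool to yaw -30° and go above the mouth side.

```bash
python3 -m creep '[[[1,0,0,0,0,0,8.4],[1,0,0,0,0,0,8.4],[1,0,0,0,0,0,8.4],[1,0,0,0,0,0,8.4],[1,0,0,0,0,0,8.4],[1,0,0,0,0,0,8.4]]]' 20; python3 -m creep '[[[1,-0.005,-0.04,0,0,0,0],[1,-0.005,-0.04,0,0,0,0],[1,-0.005,-0.04,0,0,0,0],[1,-0.005,-0.04,0,0,0,0],[1,-0.005,-0.04,0,0,0,0],[1,-0.005,-0.04,0,0,0,0],[1,-0.005,-0.04,0,0,0,0],[1,-0.005,-0.04,0,0,0,0],[1,0,0,0,0,0,0]]]'
cat > m.py <<'E'
from h import *
from scipy.spatial.transform import Rotation as Ro
def wr():
    s=observe(); p=grab_frame('wrist'); T=np.eye(4); T[:3,:3]=Ro.from_euler('xyz',s['tool_rot']).as_matrix(); T[:3,3]=s['position']
    return s,p,T@np.array(p['T_tool_cam'])
def ww(p,T,u,v,z):
    x,y=(u-p['cx'])/p['fx'],(v-p['cy'])/p['fy']; th=np.hypot(x,y); k=np.sin(th)/max(th,1e-9)
    r=T[:3,:3]@np.array([x*k,y*k,np.cos(th)]); o=T[:3,3]; return o+r*(z-o[2])/r[2]
E
python3 - <<'E'
from m import *
s,p,T=wr(); save(p,'w1.png'); print(s['position'],s['tool_rot'],s['clock'],s['force'])
for n,z in {'clamp_stop':.028,'board':.022,'clamp_knob':.07,'clamp_pivot':.04,'clamp':0}.items():
    for r in tip_of(p,n)[:2]:
        u,v=r['position']; print(n,round(r['confidence'],2),np.round([u,v]),np.round(ww(p,T,u,v,z),4))
E
```

```text
clock: 1.6
position: [0.2177, -0.5858, 0.2313]
tool_rot: [-3.142, -0.0, -0.53]
force: [-0.2, 0.7, -1.0]
grip_width: 0.0005
finger_force: 0.0
clock: 2.5
position: [0.3451, -0.2848, 0.2315]
tool_rot: [-3.14, -0.0, -0.518]
force: [-0.7, -1.0, 0.7]
grip_width: -0.0001
finger_force: 0.0
[ 0.34512233 -0.28475136  0.23152154] [-3.14023898e+00 -2.65762057e-04 -5.18179335e-01] 2.5 [-0.67924259 -1.04798534  0.71693384]
clamp_stop 0.6 [218. 103.] [ 0.4788 -0.2278  0.028 ]
board 0.81 [218. 137.] [ 0.4456 -0.2046  0.022 ]
board 0.81 [138. 205.] [ 0.4348 -0.0549  0.022 ]
clamp_knob 0.73 [306. 159.] [ 0.3744 -0.2862  0.07  ]
clamp_pivot 0.64 [273. 116.] [ 0.4306 -0.2752  0.04  ]
clamp_pivot 0.24 [117.   9.] [ 0.6685 -0.1749  0.04  ]
clamp 0.7 [219. 119.] [ 0.4666 -0.2108  0.    ]
```

View pics/w1.png

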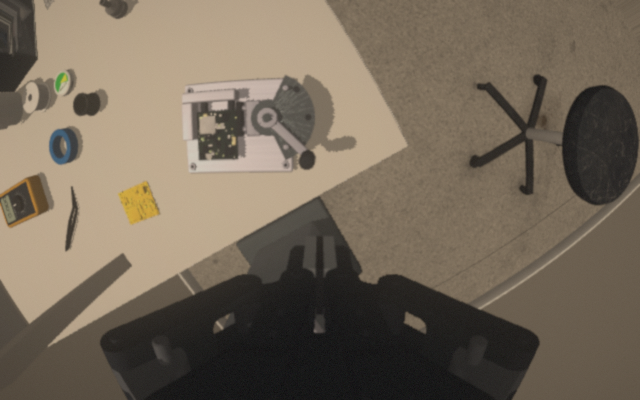

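The wrist view shows the clamp at (245,125), the board at (218,137) and the knob at (306,159), consistent with the other cameras. Next I fit the clamp pose.

```bash
cat > fit.py <<'E'
import numpy as np
a=np.sqrt(.5)*.06
L=np.array([[.022,0],[0,-.065],[-a,-.065-a],[0,0]])
W=np.array([[.4783,-.2273],[.432,-.2713],[.374,-.284],[.4666,-.2108]])
l=L-L.mean(0);w=W-W.mean(0)
yaw=np.arctan2((l[:,0]*w[:,1]-l[:,1]*w[:,0]).sum(),(l*w).sum())
R=np.array([[np.cos(yaw),-np.sin(yaw)],[np.sin(yaw),np.cos(yaw)]]); o=W.mean(0)-R@L.mean(0)
if __name__=='__main__':
    print(np.degrees(yaw),o); print((W-(L@R.T+o))*1e3)
    for b in ([.446,-.206],[.451,-.207],[.4456,-.2046]): print('board',R.T@(np.array(b)-o))
    p=np.array([.3451,-.2848]); print('tcp in clamp',R.T@(p-o))
    t=R@np.array([-.08,0])+o; y=-.518
    d=t-p; print(t,'tool dx,dy',d@[np.cos(y),np.sin(y)],d@[np.sin(y),-np.cos(y)])
E
python3 fit.py
```

```text
-30.448940018880755 [ 0.46397245 -0.21377649]
[[-4.63823536 -2.37456653]
 [ 0.96761927 -1.48824059]
 [ 1.04306684  0.88632042]
 [ 2.62754925  2.9764867 ]]
board [-0.0194346  -0.00240394]
board [-0.01461743 -0.00073217]
board [-0.02048891 -0.00139974]
tcp in clamp [-0.06648509 -0.12146906]
[ 0.39500596 -0.17323486] tool dx,dy -0.011881895368938439 -0.12163965445179124
```

```bash
python3 -m creep '[[[1,-0.004,-0.04,0,0,0,0],[1,-0.004,-0.04,0,0,0,0],[1,-0.004,-0.04,0,0,0,0.7],[1,0,0,0.03,0,0,0],[1,0,0,0.04,0,0,0],[1,0,0,0.04,0,0,0],[1,0,0,0.04,0,0,0],[1,0,0,0,0,0,0],[1,0,0,0,0,0,0]]]'
python3 - <<'E'
from m import *
from fit import R,o,yaw
s,p,T=wr(); save(p,'w2.png'); print(s['position'],s['tool_rot'],s['force'],'in clamp',R.T@(s['position'][:2]-o))
for n,z in {'clamp_stop':.028,'board':.022,'clamp_pivot':.04,'clamp_knob':.07,'clamp':0}.items():
    for r in tip_of(p,n)[:2]:
        u,v=r['position']; P=ww(p,T,u,v,z); print(n,round(r['confidence'],2),np.round([u,v]),np.round(P,4),R.T@(P[:2]-o))
E
```

```text
clock: 3.7
position: [0.3925, -0.1794, 0.0817]
tool_rot: [3.141, 0.001, -0.537]
force: [-0.1, 0.0, 0.3]
grip_width: -0.0
finger_force: 0.0
[ 0.39248503 -0.17938119  0.08173428] [ 3.14108202e+00  1.38951683e-03 -5.37206891e-01] [-0.10439171  0.02746607  0.32304519] in clamp [-0.07905847 -0.00657616]
clamp_stop 0.67 [501. 176.] [ 0.3523 -0.3083  0.028 ] [-0.04833002 -0.13807057]
clamp_stop 0.61 [308.  66.] [ 0.4824 -0.2244  0.028 ] [0.02128999 0.00023093]
board 0.93 [307. 129.] [ 0.4482 -0.2027  0.022 ] [-0.01918435  0.00160514]
board 0.68 [158. 242.] [ 0.4382 -0.0593  0.022 ] [-0.10045693  0.12009373]
clamp_pivot 0.66 [416.  98.] [ 0.4321 -0.2706  0.04  ] [ 0.00134158 -0.06508484]
clamp_knob 0.93 [497. 176.] [ 0.3751 -0.2858  0.07  ] [-0.0401227  -0.10717248]
```

View pics/w2.png

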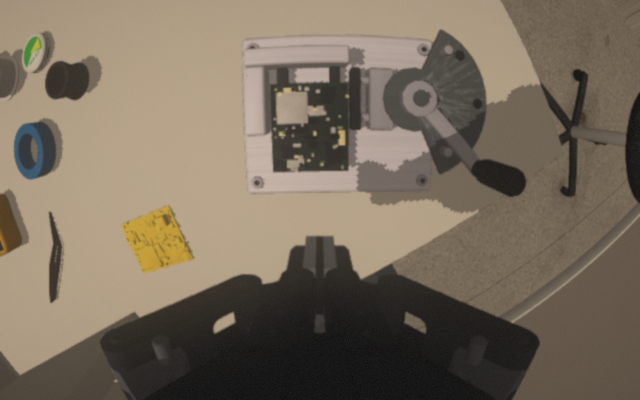

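Close up, the fit holds to about 2 mm. The board is at x = -19 mm with its near end at about row 172. I'll centre on the channel, descend beside the near end and push.

```bash
python3 -m creep '[[[1,0,-0.0065,0.02,0,0,0],[1,0,0,0.025,0,0,0],[1,0,0,0.02,0,0,0],[1,0,0,0,0,0,0],[1,0,0,0,0,0,0]]]'
python3 -m creep '[[[1,0.005,0,0,0,0,0],[1,0.005,0,0,0,0,0],[1,0.005,0,0,0,0,0],[1,0.004,0,0,0,0,0],[1,0.003,0,0,0,0,0],[1,0.003,0,0,0,0,0],[1,0,0,0,0,0,0]]]'
python3 -c "
from m import *
from fit import R,o
print(R.T@(observe()['position'][:2]-o))"
```

```text
clock: 4.5
position: [0.3962, -0.1734, 0.017]
tool_rot: [3.142, 0.0, -0.536]
force: [0.3, 0.6, 0.6]
grip_width: 0.0003
finger_force: 0.0
clock: 5.2
position: [0.4179, -0.1862, 0.0163]
tool_rot: [-3.142, -0.0, -0.536]
force: [-0.6, -0.7, -0.3]
grip_width: 0.0002
finger_force: 0.0
[-0.05369087  0.00041745]
```

```bash
python3 -m creep '[[[1,0.002,0,0,0,0,0],[1,0.002,0,0,0,0,0],[1,0,0,0,0,0,0]]]' | grep -E "pos|force"
python3 - <<'E'
from m import *
from fit import R,o,yaw
s,p,T=wr(); save(p,'w3.png'); print('in clamp',R.T@(s['position'][:2]-o))
for n,z in {'board':.022,'clamp_stop':.028}.items():
    for r in tip_of(p,n)[:2]:
        u,v=r['position']; P=ww(p,T,u,v,z); print(n,round(r['confidence'],2),np.round([u,v]),R.T@(P[:2]-o))
E
```

```text
position: [0.4213, -0.1882, 0.0163]
force: [0.2, 0.1, -0.2]
finger_force: 0.0
in clamp [-0.04978839  0.00042032]
board 0.79 [132. 314.] [-0.09351216  0.11863727]
board 0.78 [323. 178.] [-0.00962938 -0.00105877]
clamp_stop 0.75 [321. 110.] [ 2.06336847e-02 -9.54662692e-05]
```

View pics/w3.png

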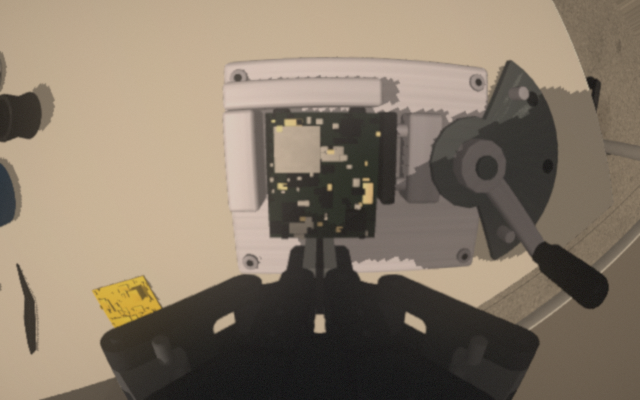

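The fingers touch the board's near end at (320,238), and a gap of a few mm is left to the stop at row 110. I'll push on in small steps until the force shows contact with the stop.

```bash
for i in 1; do python3 -m creep '[[[1,0.001,0,0,0,0,0],[1,0.001,0,0,0,0,0],[1,0,0,0,0,0,0]]]' | grep -E "pos|force"; done
python3 -m creep '[[[1,0.001,0,0,0,0,0],[1,0,0,0,0,0,0]]]' | grep -E "pos|force:"
python3 -m creep '[[[1,0.001,0,0,0,0,0],[1,0,0,0,0,0,0]]]' | grep -E "pos|force:"
```

```text
position: [0.4229, -0.1892, 0.0163]
force: [0.5, -0.1, 0.3]
finger_force: 0.0
position: [0.4231, -0.1895, 0.0162]
force: [-2.9, 0.6, 1.7]
finger_force: 1.7
position: [0.4232, -0.1896, 0.0161]
force: [-7.2, 3.5, 4.6]
finger_force: 3.9
```

The board is home. I'll back off, rise, go behind the knob and turn the tool to the tangent direction.

```bash
python3 -m creep '[[[1,0,0,0,0,0,0],[1,-0.005,0,0,0,0,0],[1,-0.01,0,0,0,0,0],[1,-0.003,0,-0.03,0,0,0],[1,0,0,-0.04,0,0,0],[1,0,0,-0.04,0,0,0],[1,0,0.02,0,0,0,0],[1,0,0.034,0,0,0,0],[1,0,0.034,0,0,0,0],[1,0,0,0,0,0,0]]]'
python3 -m creep '[[[1,0,0,0,0,0,7.4],[1,0,0,0,0,0,7.4],[1,0,0,0,0,0,7.4],[1,0,0,0,0,0,7.4],[1,0,0,0,0,0,7.4],[1,0,0,0,0,0,7.4],[1,0,0,0,0,0,0]]]'
python3 - <<'E'
from m import *
from fit import R,o,yaw
s,p,T=wr(); save(p,'w4.png'); print('in clamp',R.T@(s['position'][:2]-o),np.degrees(s['tool_rot'][2]-yaw),s['qpos'],s['clock'])
for n,z in {'board':.022,'clamp_stop':.028,'clamp_knob':.07,'clamp_pivot':.04}.items():
    for r in tip_of(p,n)[:2]:
        u,v=r['position']; P=ww(p,T,u,v,z); print(n,round(r['confidence'],2),np.round([u,v]),R.T@(P[:2]-o))
E
```

```text
clock: 7.35
position: [0.3615, -0.2594, 0.1264]
tool_rot: [3.14, -0.0, -0.541]
force: [0.4, 0.6, 0.1]
grip_width: -0.0005
finger_force: 0.0
clock: 8.05
position: [0.364, -0.2559, 0.1262]
tool_rot: [3.141, -0.0, -1.313]
force: [0.7, 0.7, -0.1]
grip_width: 0.0004
finger_force: 0.0
in clamp [-0.06479524 -0.08696722] -44.77223592566444 [ 0.30022859  0.42111808  0.22693305  2.16209839 -0.16973933  0.57456511
 -2.23283958] 8.05
board 0.96 [206. 224.] [-0.00938514  0.00013225]
clamp_stop 0.85 [178. 204.] [0.02043026 0.00189246]
clamp_stop 0.17 [317. 171.] [-0.04544759 -0.10272892]
clamp_knob 0.73 [320. 172.] [-0.04226217 -0.10902864]
clamp_pivot 0.65 [243. 165.] [-0.00071641 -0.06829089]
```

View pics/w4.png

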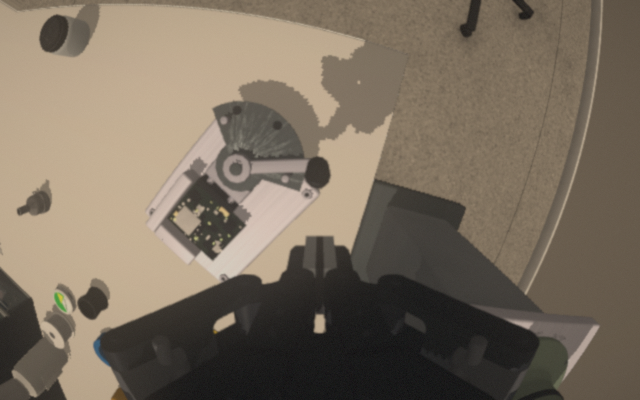

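The knob at (320,172) lies straight ahead of the fingers, and the board measures home (x ≈ -8 to -9 mm). I'll descend behind the knob and close up to it.

```bash
python3 -m creep '[[[1,0,0,0.025,0,0,0],[1,0,0,0.03,0,0,0],[1,0,0,0.011,0,0,0],[1,0.004,0,0,0,0,0],[1,0.004,0,0,0,0,0],[1,0.002,0,0,0,0,0],[1,0,0,0,0,0,0]]]'
python3 -m creep '[[[1,0.0042,0.0012,0,0,0,-4],[1,0.0042,0.0012,0,0,0,-4],[1,0.0042,0.0012,0,0,0,-4],[1,0,0,0,0,0,0]]]'
python3 -c "
from m import *
from fit import R,o,yaw
s=observe();print(R.T@(s['position'][:2]-o),np.degrees(s['tool_rot'][2]-yaw))"
```

```text
clock: 9.0
position: [0.3671, -0.2669, 0.0611]
tool_rot: [-3.14, -0.001, -1.311]
force: [-0.7, -0.0, 0.3]
grip_width: 0.0001
finger_force: 0.0
clock: 9.4
position: [0.3673, -0.2789, 0.0608]
tool_rot: [-3.141, 0.001, -1.098]
force: [-0.2, 5.7, 3.4]
grip_width: -0.0
finger_force: 2.7
[-0.05032551 -0.10516836] -32.4902317253246
```

```bash
python3 -m creep '[[[1,0.0042,0.0012,0,0,0,-4],[1,0.0042,0.0012,0,0,0,-4],[1,0.0042,0.0012,0,0,0,-4],[1,0.0042,0.0012,0,0,0,-4],[1,0.0042,0.0012,0,0,0,-4],[1,0.0042,0.0012,0,0,0,-4],[1,0,0,0,0,0,0]]]'
python3 - <<'E'
from m import *
from fit import R,o,yaw
s,p,T=wr(); save(p,'w5.png'); print('in clamp',R.T@(s['position'][:2]-o),np.degrees(s['tool_rot'][2]-yaw))
for n,z in {'board':.022,'clamp_knob':.07,'clamp_pivot':.04}.items():
    for r in tip_of(p,n)[:2]:
        u,v=r['position']; P=ww(p,T,u,v,z); print(n,round(r['confidence'],2),np.round([u,v]),R.T@(P[:2]-o))
E
```

```text
clock: 10.1
position: [0.3769, -0.3041, 0.0608]
tool_rot: [-3.142, -0.001, -0.682]
force: [-0.5, -0.3, 0.5]
grip_width: 0.0
finger_force: 0.0
in clamp [-0.02927704 -0.12202289] -8.608769377277024
board 0.88 [ 90. 321.] [-0.0948375   0.10417393]
board 0.57 [143. 221.] [-0.00769153 -0.00068299]
clamp_knob 0.72 [316. 200.] [ 0.00175021 -0.12452292]
clamp_knob 0.16 [152. 203.] [ 0.01234418 -0.04405651]
clamp_pivot 0.85 [215. 203.] [ 0.00064507 -0.06601206]
```

The lever sits at the first click (knob at (0,-0.125) in clamp axes). I'll continue the arc to the second stop.

```bash
python3 -m creep '[[[1,0.0042,0.0012,0,0,0,-4],[1,0.0042,0.0012,0,0,0,-4],[1,0.0042,0.0012,0,0,0,-4],[1,0.0042,0.0012,0,0,0,-4],[1,0.0042,0.0012,0,0,0,-4],[1,0.0042,0.0012,0,0,0,-4],[1,0,0,0,0,0,0]]]' | grep -E "pos|force"
python3 -m creep '[[[1,0.0042,0.0012,0,0,0,-4],[1,0.0042,0.0012,0,0,0,-4],[1,0.0042,0.0012,0,0,0,-4],[1,0.0042,0.0012,0,0,0,-4],[1,0,0,0,0,0,0]]]'| grep -E "pos|force"
python3 - <<'E'
from m import *
from fit import R,o,yaw
s,p,T=wr(); save(p,'w6.png'); print('in clamp',R.T@(s['position'][:2]-o),np.degrees(s['tool_rot'][2]-yaw))
for n,z in {'board':.022,'clamp_knob':.07,'clamp_pivot':.04}.items():
    for r in tip_of(p,n)[:2]:
        u,v=r['position']; P=ww(p,T,u,v,z); print(n,round(r['confidence'],2),np.round([u,v]),R.T@(P[:2]-o))
E
```

```text
position: [0.3939, -0.3218, 0.0602]
force: [-5.2, 0.7, 4.4]
finger_force: 3.0
position: [0.411, -0.3293, 0.0603]
force: [-0.0, 0.6, -0.1]
finger_force: 0.0
in clamp [ 0.01292403 -0.1264607 ] 31.3647237338226
board 0.95 [138. 155.] [-0.00718675  0.00062877]
board 0.91 [ 25. 183.] [-0.09114983  0.10918909]
clamp_knob 0.84 [317. 190.] [ 0.04293017 -0.10707951]
clamp_pivot 0.65 [217. 202.] [ 0.00168912 -0.06586098]
```

View pics/w6.png

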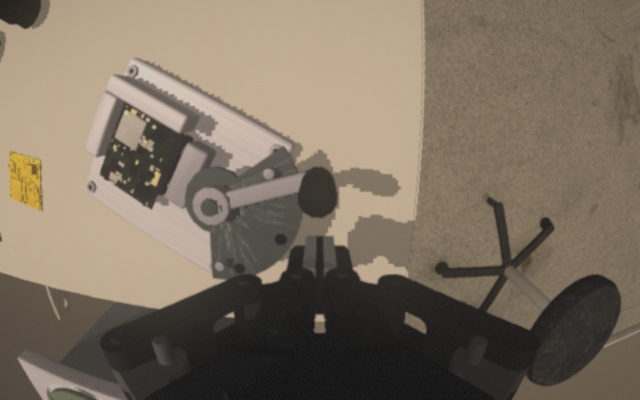

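The knob at (317,190) gives (0.043,-0.107) in clamp axes, which is the locked position. The pad is against the board and the board is home. I'll follow up with a light confirming push, then withdraw and check.

```bash
python3 -m creep '[[[1,0.0042,0.0012,0,0,0,-4],[1,0.0042,0.0012,0,0,0,-4],[1,0.0042,0.0012,0,0,0,-4],[1,0.002,0,0,0,0,-1.5],[1,0,0,0,0,0,0]]]' | grep -E "pos|force|rot"
python3 -m creep '[[[1,-0.01,0,0,0,0,0],[1,-0.01,0,0,0,0,0],[1,0,0,-0.04,0,0,0],[1,0,0,-0.04,0,0,0],[1,0,0,-0.04,0,0,0],[1,0,0,0,0,0,0],[1,0,0,0,0,0,0]]]'| grep -E "clock|pos|force"
python3 - <<'E'
from m import *
from fit import R,o,yaw
s,p,T=wr()
for n,z in {'board':.022,'clamp_knob':.07,'clamp_pivot':.04}.items():
    for r in tip_of(p,n)[:1]:
        u,v=r['position']; P=ww(p,T,u,v,z); print(n,round(r['confidence'],2),np.round([u,v]),R.T@(P[:2]-o))
p=grab_frame('scene'); b=p['image'][120:330,220:460]; cv2.imwrite('pics/f.png',cv2.cvtColor(cv2.resize(b,None,fx=2.8,fy=2.8,interpolation=2),cv2.COLOR_RGB2BGR))
E
```

```text
position: [0.4256, -0.3313, 0.0602]
tool_rot: [-3.141, -0.0, 0.25]
force: [0.3, -0.5, 0.1]
finger_force: 0.0
clock: 12.9
position: [0.4053, -0.3371, 0.181]
force: [-0.1, 0.3, -0.8]
finger_force: 0.0
board 0.74 [208. 109.] [-0.0088509  -0.00174778]
clamp_knob 0.92 [319. 147.] [ 0.04296606 -0.10608289]
clamp_pivot 0.73 [261. 145.] [ 0.00502564 -0.06809981]
```

View pics/f.png

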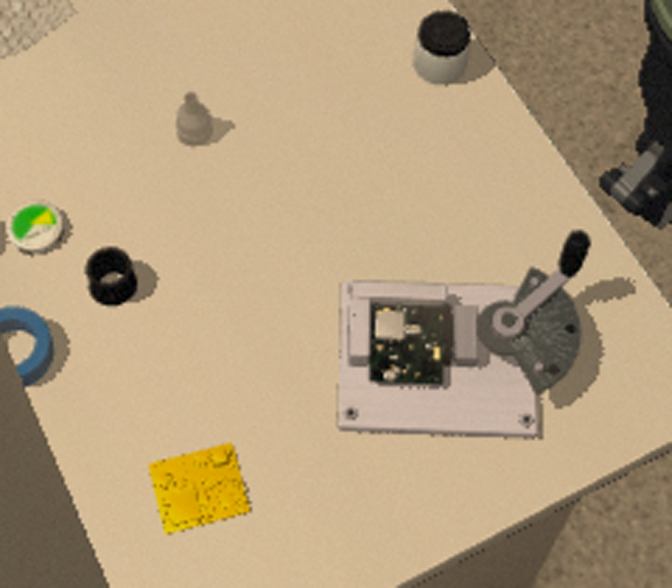

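The lever is at its second stop (knob at (575,250)). The board is home at (408,343), the bystanders haven't moved and the robot is clear, so I'm handing in.

```bash
python3 -c "
from workcell import *
print(job_done())"
```

```text
the job is handed in; nothing more can be done
None
```

The board is pushed home against the end stop, the lever is at its second stop, nothing else was moved, and the job is handed in; the hand-in gave no verdict, and I checked the end state from camera images only.

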